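# Free the interlocked adaptor drawer

## Task

On the workshop bench stands a low beige three-drawer chest whose middle drawer has been left open; until it is fully home, an interlock locks the two side drawers. Push the middle drawer fully shut, then pull out by at least 10 cm the side drawer on whose side the dial gauge stands on top of the chest (the other side carries a capped coupling), and let go of it. Leave the remaining side drawer shut.

Things in the scene. Friction and masses are not known exactly. Their poses are not given: they have to be found in the camera images.
- middle_handle (a point): Middle of the middle drawer's handle: a level round steel bar, diameter 10 mm, 74 mm long along y, 45 mm in front of the drawer front, 72 mm above the bench, 28 mm below the chest's top, space all round: grip it across from above. x points into the chest (the drawer opens along -x), y left, z up. Starts 75 to 125 mm open, travel 150 mm. Drawers slide with 1.5 N friction and stay where left.
- left_handle (a point): The same point on the equal handle of the left drawer (+y, left as seen from the robot). Starts shut. The chest is fixed, 450 mm wide, 240 deep, 100 high; three equal drawers side by side, pitch 150 mm; with all shut the three bars lie on one line. Travel 150 mm. A side drawer locks after about 5 mm unless the middle one is within about 8 mm of home; unlocked it slides at a few newtons.
- right_handle (a point): The same point on the equal handle of the right drawer (-y, right as seen from the robot). Starts shut, travel 150 mm, locked by the middle drawer in the same way.
- gauge: Dial gauge fixed on the chest's top: stem on a 60 mm round foot, 72 mm dial with white face tilted up to the robot, 125 mm high. Origin: foot centre, 100 mm above the bench, over the left or the right drawer, 165 mm straight behind that drawer's handle bar when shut. Axes as the chest: x into it, y left, z up. A capped coupling (same foot, no dial) stands over the other side drawer.

How it is judged:
On the way:
1. the middle drawer is pushed fully home (within 10 mm) while both side drawers are still shut (within 15 mm) (x of middle_handle in the frame of gauge above -0.175 m and x of each of left_handle, right_handle in the frame of gauge above -0.18 m), for 0.2 s.
At the end, for the whole second after the job is handed in: The middle drawer is shut (within 10 mm of home), the side drawer on the gauge's side stands open by at least 95 mm, and the other side drawer is shut (within 10 mm) (x of middle_handle in the frame of gauge above -0.175 m and ((y of middle_handle in the frame of gauge below 0 m and x of left_handle in the frame of gauge below -0.26 m and x of right_handle in the frame of gauge above -0.175 m) or (y of middle_handle in the frame of gauge above 0 m and x of right_handle in the frame of gauge below -0.26 m and x of left_handle in the frame of gauge above -0.175 m))); the robot touches nothing.
It fails at once if the side drawer that is not on the gauge's side is pulled open by more than 30 mm ((y of middle_handle in the frame of gauge below 0 m and x of right_handle in the frame of gauge below -0.195 m) or (y of middle_handle in the frame of gauge above 0 m and x of left_handle in the frame of gauge below -0.195 m)).
It also fails if it takes over 45 s, if anything falls off the work surface, if the arm or the gripper's body presses on something with over 40 N, if the wrist force passes 120 N, or if a joint passes its speed limit or range.

## Robot

A 7-joint arm with a two-finger parallel gripper is mounted at the origin on the work surface. World frame = base frame: x ahead of the robot, y to its left, z up, the work surface at z = 0. Lengths are in m, angles in rad, forces in N, time in s.
With the tool pointing down it reaches from about 0.35 to 0.9 m from the base axis. Payload 8.1 kg.
Tool frame: the origin (TCP) lies where the fingers leave the gripper's body, on its centre line; the fingertips stand 66 mm ahead of it and the grasp point (between the pads) lies 47 mm ahead of it; z points along the fingers, y is the line along which they close (so a half turn about z gives the same grasp; the last joint's range is limited). The gripper opens to 92 mm and grips with 3 to 60 N. Pads are 19 mm wide; open, the fingers measure 130 mm over their backs; the gripper's body (75 mm by 190 mm) begins 47 mm behind the grasp point.
Start: joints at [-1.251, 0.434, 0.025, 1.573, -0.012, 1.134, -0.075], TCP at [0.256, 0.57, 0.292] pointing down, gripper open.
Joint ranges: [-2.62, 2.62], [-0.44, 2.09], [-1.27, 1.32], [0.08, 2.57], [-1.32, 4.46], [0.12, 2], [-2.74, 2.74]. Speed limits (rad/s): [2.22, 2.22, 3.01, 3.01, 3.14, 3.14, 3.14].

## Interface

Orientations are given as a rotation vector (axis times angle).
In Python, from cell import arm gives the robot as it stands.
- The arm moves only by the tool send_rows, never from a script. Its argument "motion" is text: rows parted by semicolons, each of 7 numbers parted by spaces: the closure, from 0 (fully open) to 1 (shut), then the shift along the world's x, y, z in m, then the turn, a rotation vector about the world's x, y, z in degrees. A call has 1 to 5 rows; each row shifts and turns the commanded pose from where the row before left it; what a row does not reach is not made up. A row lasts 1/8 s, in which the tool goes at most 62.5 mm and 10.7 degrees, less where a joint would pass 70% of its speed; a pose out of reach is approached as far as the arm can. A call is refused whole if a number of a shift passes 0.0625 or a number of a turn 10.7, either way. A call with a gripper value outside its range is refused whole. The fingers move at their own pace and stop on an object; "force" is the grip in N (left out, the last holds). Time passes only in rows, so rows that do not move let the fingers close. It gives the time, the measured TCP pose, the force, the opening and the grip force at its end, in the units of the state.
- arm.observe(): the state, without advancing time (a new reading comes with each control period).
- arm.get_image(name): name is "scene" or "top"; returns (picture, depth): 400x640x3 uint8, blue, green, red; 400x640 float32, m along the optical axis (not along the pixel's ray), 0 where there is no reading.
- arm.camera_model(name): a dict with "fx", "fy", "cx", "cy" (pixels), "view" (4x4, takes a point from world to camera coordinates). Camera axes: x right, y down, z forward; pixel columns grow to the right and rows downward; lengths in m; the calibration is good to about 2 mm. A picture is of the moment at which its call begins. camera_model takes no time and is no camera call.
- arm.sign_off(): hands the job in; it is judged then, once.
The state is a dict: "clock": time; "joints": joint angles; "dq": joint speeds; "joint_efforts": joint torques, N m; "position": TCP position; "ee_rot": TCP orientation; "force": force on the tool from outside, world axes, zero at the start; "ft_torque": the same for the moment, N m; "width": opening from 0.0 (shut) to 1.0 (fully open); "gripper_force": force on a finger pad.
Only numpy, scipy, OpenCV 4.12 (cv2) and the standard library are available. Lean on these libraries where they do the work, as an engineer would, in place of code of your own. Each camera call takes 0.05 s, during which the arm holds its last target. There are 200 camera calls.

## Working session

There is one attempt and no reset: what is moved stays moved. The work goes in short steps, Python scripts to look and compute and a tool call to move; the robot and the scene stay as the last step left them, time stands still between calls to the robot, and variables do not carry over. Pictures are saved under pics/ and viewed, at most 10 in all, crops included, and the job is handed in when it is done.

Besides the shell and the picture viewer there is one more tool, called after "Emit:" by a JSON object that holds its "fn" and its "kwargs". send_rows: Moves the arm, as the interface text tells. Its arguments: {"type":"object","properties":{"motion":{"type":"string"},"force":{"type":"number"}},"required":["motion"]}

```bash
mkdir -p pics
cat > h.py <<'E'
import numpy as np,cv2
from cell import arm
def grab(n):
    im,d=arm.get_image(n); c=arm.camera_model(n)
    v,u=np.mgrid[0:400,0:640]
    P=np.stack([(u-c['cx'])*d/c['fx'],(v-c['cy'])*d/c['fy'],d,np.ones_like(d)],-1)
    W=P@np.linalg.inv(np.array(c['view'])).T
    W=W[...,:3]; W[d==0]=np.nan
    return im,W
E
python3 - <<'E'
from h import *
for n in("scene","top"):
    im,W=grab(n); cv2.imwrite(f"pics/{n}0.png",im); np.save(n+".npy",W)
s=arm.observe(); print(s)
E
```

```text
{'clock': 0.1, 'joints': array([-1.25057673,  0.43512783,  0.02500275,  1.57398406, -0.01160893,
        1.13399728, -0.0750887 ]), 'dq': array([ 0.00010613, -0.00044086, -0.00095272, -0.00192469, -0.00082087,
        0.00112766,  0.00014064]), 'joint_efforts': array([ 3.81970967e-03, -6.69132900e+01,  9.88011025e-01, -3.15142322e+01,
       -6.06104638e-02,  3.73338978e-02,  3.27442410e-05]), 'position': array([0.25636478, 0.56961164, 0.29154808]), 'ee_rot': array([-6.59328639e-01, -3.07146183e+00,  2.13908788e-03]), 'force': array([-0.62325418, -0.7026949 , -0.30211923]), 'ft_torque': array([0.02154627, 0.0275218 , 0.02425912]), 'gripper_force': 0.0, 'width': 1.000299450581668}
```

View pics/scene0.png

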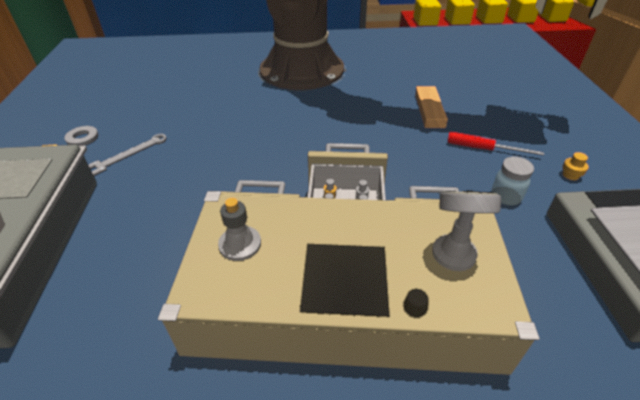

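View pics/top0.png

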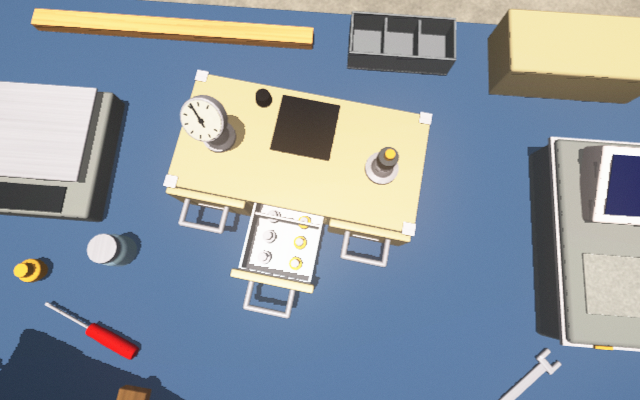

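The top view shows the gauge on the left drawer: its dial is at (204,120) and its foot at (218,138), with the coupling on the right at (382,165). The middle drawer is open with its bar at about (270,313). The left bar is at about (204,230) and the right bar at about (366,263).

Run:
```python
from h import *
W=np.load("top.npy");c=arm.camera_model("top")
V=np.array(c['view']);C=np.linalg.inv(V);o=C[:3,3]
def ray(u,v,z):
    d=C[:3,:3]@np.array([(u-c['cx'])/c['fx'],(v-c['cy'])/c['fy'],1]);return o+d*(z-o[2])/d[2]
print("cam",o)
Z=W[...,2]
for n,p in dict(bl=(201,76),fl=(171,182),fr=(409,229),br=(426,118)).items(): print(n,ray(*p,.1).round(4),W[p[1],p[0]].round(4))
# chest top plane
m=(abs(Z-.1)<.006); k=np.zeros(Z.shape,bool);k[60:245,150:440]=1
r=cv2.minAreaRect(W[m&k][:,:2].astype(np.float32)); print(r)
# bars: points in z 0.066..0.082
for n,(u0,u1,v0,v1) in dict(left=(172,230,196,240),mid=(238,300,282,324),right=(336,396,232,272)).items():
    S=W[v0:v1,u0:u1].reshape(-1,3);S=S[(S[:,2]>.062)&(S[:,2]<.085)]
    if len(S):print(n,len(S),S.min(0).round(3),S.max(0).round(3),S.mean(0).round(3))
for n,ps in dict(left=[(181,226),(222,232)],mid=[(247,308),(290,316)],right=[(343,259),(387,265)]).items():
    print(n,[ray(*p,.075).round(4) for p in ps])
im=cv2.imread("pics/top0.png")[180:330,150:410];cv2.imwrite("pics/crop.png",cv2.resize(im,None,fx=3,fy=3))
```

```text
cam [ 0.55722054 -0.00548932  0.74281343]
bl [0.9118 0.2397 0.1   ] [0.9104 0.2388 0.1025]
fl [0.7013 0.2639 0.1   ] [0.7015 0.2641 0.0993]
fr [ 0.6494 -0.1624  0.1   ] [ 0.6492 -0.1622  0.1008]
br [ 0.8593 -0.189   0.1   ] [ 0.8591 -0.1889  0.1004]
((0.7761033177375793, 0.04036274552345276), (0.4516863524913788, 0.24320010840892792), 82.85516357421875)
left 583 [0.62  0.16  0.062] [0.688 0.27  0.085] [0.646 0.209 0.075]
mid 550 [0.482 0.029 0.07 ] [0.539 0.118 0.08 ] [0.503 0.074 0.076]
right 587 [ 0.582 -0.144  0.062] [ 0.64  -0.047  0.084] [ 0.607 -0.091  0.075]
left [array([0.627 , 0.2434, 0.075 ]), array([0.6218, 0.1682, 0.075 ])]
mid [array([0.4941, 0.1081, 0.075 ]), array([0.4865, 0.0327, 0.075 ])]
right [array([ 0.5903, -0.0525,  0.075 ]), array([ 0.5857, -0.1311,  0.075 ])]
```

View pics/crop.png

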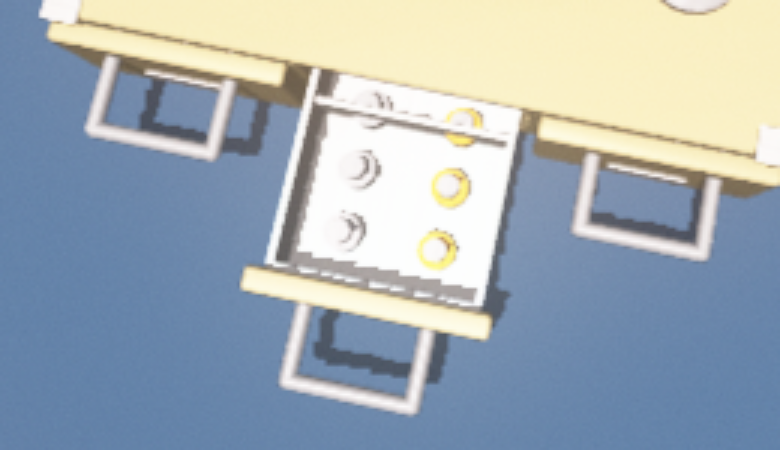

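Emit:
{"fn": "send_rows", "kwargs": {"motion": "0.65 0.023 -0.05 -0.006 0 0 -7.3;0.65 0.023 -0.05 -0.006 0 0 -7.3;0.65 0.023 -0.05 -0.006 0 0 -7.3;0.65 0.023 -0.05 -0.006 0 0 -7.3;0.65 0.023 -0.05 -0.006 0 0 -7.3", "force": 30}}

```text
clock: 0.72
position: [0.3719, 0.3182, 0.2619]
ee_rot: [-1.594, -2.707, 0.0]
force: [0.5, 1.0, 0.2]
width: 0.509
gripper_force: 0.0
```

Emit:
{"fn": "send_rows", "kwargs": {"motion": "0.65 0.023 -0.05 -0.006 0 0 -7.3;0.65 0.023 -0.05 -0.006 0 0 -7.3;0.65 0.023 -0.05 -0.006 0 0 -7.3;0.65 0.023 -0.05 -0.006 0 0 -7.3;0.65 0.023 -0.05 -0.006 0 0 -7.3"}}

```text
clock: 1.35
position: [0.4868, 0.0684, 0.232]
ee_rot: [-2.361, -2.072, -0.0]
force: [0.1, 1.1, 0.1]
width: 0.351
gripper_force: 0.0
```

Emit:
{"fn": "send_rows", "kwargs": {"motion": "0.65 0 0 0 0 0 0;0.65 0 0 0 0 0 0"}}

```text
clock: 1.6
position: [0.4862, 0.0703, 0.232]
ee_rot: [-2.356, -2.077, 0.001]
force: [-0.0, 0.1, 0.3]
width: 0.349
gripper_force: 0.0
```

```bash
cat > st.py <<'E'
from h import *
from scipy.spatial.transform import Rotation as R
s=arm.observe();r=R.from_rotvec(s['ee_rot']).as_matrix()
print(s['clock'],s['position'].round(4),'y-axis deg',np.degrees(np.arctan2(r[1,1],r[0,1])).round(2),'z',r[:,2].round(3),s['width'],s['force'].round(1),s['gripper_force'],s['joints'].round(2))
E
python3 st.py
python3 - <<'E'
from h import *
W=np.load("top.npy");S=W[:200,150:330].reshape(-1,3);S=S[S[:,2]>.115]
x=np.array([.9923,-.1236]);print("gauge extent chest x'",np.percentile((S[:,:2]-[.7761,.0404])@x,[0,1,50,99]))
E
```

```text
1.6 [0.4862 0.0703 0.232 ] y-axis deg -7.2 z [-0.001  0.    -1.   ] 0.3486198936795979 [-0.   0.1  0.3] 0.0 [-0.63  0.3   0.47  2.   -0.17  0.89 -0.19]
gauge extent chest x' [-0.04037602 -0.03877892 -0.00932217  0.09316419]
```

Emit:
{"fn": "send_rows", "kwargs": {"motion": "0.65 0.002 0 -0.04 0 0 0;0.65 0.002 0 -0.04 0 0 0;0.65 0 0 -0.029 0 0 0;0.65 0 0 0 0 0 0;1 0 0 0 0 0 0"}}

```text
clock: 2.22
position: [0.4908, 0.0708, 0.1242]
ee_rot: [2.355, 2.079, 0.001]
force: [-0.1, 0.5, 0.1]
width: 0.282
gripper_force: 0.0
```

Emit:
{"fn": "send_rows", "kwargs": {"motion": "1 0 0 0 0 0 0;1 0 0 0 0 0 0;1 0 0 0 0 0 0"}}

```text
clock: 2.6
position: [0.491, 0.0704, 0.1243]
ee_rot: [2.356, 2.077, 0.003]
force: [-1.3, 0.7, 7.1]
width: 0.097
gripper_force: 30.0
```

```bash
python3 st.py
```

```text
2.6 [0.491  0.0704 0.1243] y-axis deg -7.21 z [ 0.002  0.001 -1.   ] 0.09715216484552025 [-1.3  0.7  7.1] 30.000784993171692 [-0.55  0.47  0.39  2.09 -0.3   0.64 -0.07]
```

Emit:
{"fn": "send_rows", "kwargs": {"motion": "1 0.02 -0.0025 0 0 0 0;1 0.02 -0.0025 0 0 0 0;1 0.02 -0.0025 0 0 0 0;1 0.02 -0.0025 0 0 0 0;1 0.02 -0.0025 0 0 0 0"}}

```text
clock: 3.22
position: [0.5913, 0.0577, 0.1243]
ee_rot: [-2.357, -2.077, -0.002]
force: [-3.2, 0.6, 7.1]
width: 0.096
gripper_force: 30.0
```

Emit:
{"fn": "send_rows", "kwargs": {"motion": "1 0.006 -0.0007 0 0 0 0;1 0.005 -0.0006 0 0 0 0;1 0.003 -0.0004 0 0 0 0;1 0 0 0 0 0 0"}}

```text
clock: 3.72
position: [0.6052, 0.056, 0.1243]
ee_rot: [2.356, 2.076, 0.003]
force: [0.4, 0.5, 5.7]
width: 0.097
gripper_force: 30.0
```

```bash
python3 st.py
```

```text
3.725 [0.6052 0.056  0.1243] y-axis deg -7.22 z [ 0.002  0.001 -1.   ] 0.09735565788921124 [0.4 0.5 5.7] 30.00043362379074 [-0.44  0.61  0.39  1.81 -0.31  0.78 -0.02]
```

Emit:
{"fn": "send_rows", "kwargs": {"motion": "1 0.002 -0.0002 0 0 0 0;1 0.002 -0.0002 0 0 0 0;1 0 0 0 0 0 0"}}

```text
clock: 4.1
position: [0.6089, 0.0555, 0.1243]
ee_rot: [2.356, 2.077, 0.003]
force: [-0.3, 0.5, 7.2]
width: 0.1
gripper_force: 30.0
```

Emit:
{"fn": "send_rows", "kwargs": {"motion": "1 0.002 -0.0002 0 0 0 0;1 0.002 -0.0002 0 0 0 0;1 0 0 0 0 0 0"}}

```text
clock: 4.47
position: [0.6096, 0.0554, 0.1242]
ee_rot: [-2.353, -2.074, 0.005]
force: [-13.3, 2.2, 19.8]
width: 0.092
gripper_force: 30.0
```

Emit:
{"fn": "send_rows", "kwargs": {"motion": "1 -0.003 0.0004 0 0 0 0;0.65 0 0 0 0 0 0;0.65 0 0 0 0 0 0;0.65 0 0 0 0 0 0"}}

```text
clock: 4.97
position: [0.6094, 0.0553, 0.1231]
ee_rot: [-2.357, -2.077, 0.0]
force: [-0.0, -0.2, 0.7]
width: 0.344
gripper_force: 0.0
```

Emit:
{"fn": "send_rows", "kwargs": {"motion": "0.65 0 0 0.05 0 0 0;0.65 0 0 0.05 0 0 0;0.65 0.005 0.05 0 0 0 0;0.65 0.006 0.05 0 0 0 0;0.65 0.007 0.05 0 0 0 0"}}

```text
clock: 5.6
position: [0.6275, 0.2068, 0.2234]
ee_rot: [2.357, 2.077, 0.0]
force: [1.1, 0.5, -0.3]
width: 0.346
gripper_force: 0.0
```

Emit:
{"fn": "send_rows", "kwargs": {"motion": "0.65 0 0 0 0 0 0;0.65 0 0 0 0 0 0"}}

```text
clock: 5.85
position: [0.6273, 0.2049, 0.2228]
ee_rot: [2.357, 2.077, -0.002]
force: [-0.0, -0.1, 0.1]
width: 0.351
gripper_force: 0.0
```

```bash
python3 st.py;python3 - <<'E'
from h import *
im,W=grab("top");cv2.imwrite("pics/top1.png",im)
E
```

```text
5.85 [0.6273 0.2049 0.2228] y-axis deg -7.22 z [-0.    -0.001 -1.   ] 0.3514988085989364 [-0.  -0.1  0.1] 0.0 [-0.67  0.57  0.43  1.59 -0.27  1.04 -0.29]
```

View pics/top1.png

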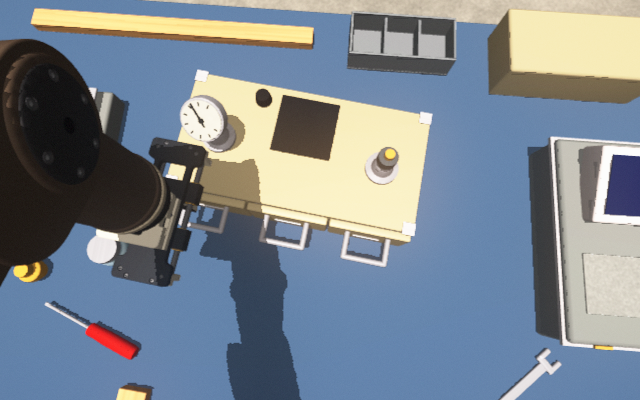

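The middle drawer is shut: its bar at (284,244) is in line with the right bar at (366,263), and the gripper is above the left bar. Next I descend and grip that bar.

Emit:
{"fn": "send_rows", "kwargs": {"motion": "0.65 0 0 -0.04 0 0 0;0.65 0 0 -0.04 0 0 0;0.65 0 0 -0.019 0 0 0;0.65 0 0 0 0 0 0;1 0 0 0 0 0 0"}}

```text
clock: 6.52
position: [0.6285, 0.2051, 0.1258]
ee_rot: [2.357, 2.076, 0.003]
force: [-0.2, -0.0, -0.1]
width: 0.283
gripper_force: 0.0
```

Emit:
{"fn": "send_rows", "kwargs": {"motion": "1 0 0 0 0 0 0;1 0 0 0 0 0 0;1 0 0 0 0 0 0"}}

```text
clock: 6.9
position: [0.628, 0.2056, 0.1254]
ee_rot: [2.357, 2.077, 0.003]
force: [-1.7, -0.2, 7.5]
width: 0.096
gripper_force: 30.0
```

Gripped. I'll pull 125 mm.

Emit:
{"fn": "send_rows", "kwargs": {"motion": "1 -0.01 0.0013 0 0 0 0;1 -0.02 0.0025 0 0 0 0;1 -0.025 0.0031 0 0 0 0;1 -0.025 0.0031 0 0 0 0;1 -0.025 0.0031 0 0 0 0"}}

```text
clock: 7.52
position: [0.5227, 0.2188, 0.1253]
ee_rot: [2.356, 2.076, 0.005]
force: [2.7, 0.6, 6.4]
width: 0.098
gripper_force: 30.0
```

Emit:
{"fn": "send_rows", "kwargs": {"motion": "1 -0.015 0.0019 0 0 0 0;1 -0.005 0.0006 0 0 0 0;1 0 0 0 0 0 0;0.65 0 0 0 0 0 0;0.65 0 0 0 0 0 0"}}

```text
clock: 8.15
position: [0.5019, 0.2209, 0.1241]
ee_rot: [-2.357, -2.077, 0.001]
force: [-0.4, 0.7, -0.4]
width: 0.268
gripper_force: 0.0
```

Emit:
{"fn": "send_rows", "kwargs": {"motion": "0.65 0 0 0 0 0 0;0.65 0 0 0.03 0 0 0;0.65 0 0 0.05 0 0 0;0.65 0 0 0.05 0 0 0;0.65 0 0 0 0 0 0"}}

```text
clock: 8.78
position: [0.5042, 0.2215, 0.2578]
ee_rot: [2.357, 2.076, 0.01]
force: [0.1, -0.1, -0.1]
width: 0.343
gripper_force: 0.0
```

Emit:
{"fn": "send_rows", "kwargs": {"motion": "0.65 -0.05 0.05 0 0 0 0;0.65 -0.05 0.05 0 0 0 0;0.65 -0.05 0.05 0 0 0 0;0.65 0 0.05 0 0 0 0;0.65 0 0 0 0 0 0"}}

```text
clock: 9.4
position: [0.3678, 0.4074, 0.2529]
ee_rot: [-2.35, -2.084, 0.001]
force: [0.5, -1.0, 0.1]
width: 0.346
gripper_force: 0.0
```

```bash
python3 st.py;python3 - <<'E'
from h import *
im,W=grab("top");cv2.imwrite("pics/top2.png",im)
E
```

```text
9.4 [0.3678 0.4074 0.2529] y-axis deg -6.87 z [-0.001  0.    -1.   ] 0.3462428208705011 [ 0.5 -1.   0.1] 0.0 [-1.24  0.36  0.41  1.84 -0.17  0.98 -0.88]
```

View pics/top2.png

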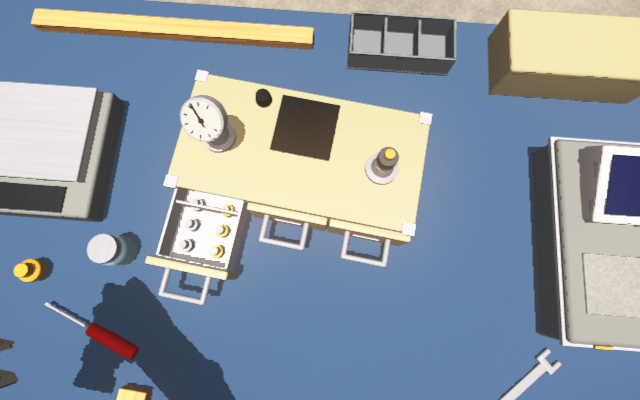

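The left drawer, on the gauge's side, is open about 125 mm with its bar at (184,299). The middle drawer (284,244) and right drawer (366,263) are shut, and the arm is clear.

```bash
python3 -c "
from cell import arm
print(arm.sign_off())"
```

```text
the job is handed in; nothing more can be done
None
```

The job is handed in: the middle drawer is pushed home, the left drawer (gauge side) is open about 125 mm and released, and the right drawer stayed shut; the sign-off returned no verdict.

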